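Move the tape roll to the other folding hook

ROBOT

A 6-joint arm with a two-finger parallel gripper is mounted at the origin on a cart in front of the work surface, level with it; the furniture and walls round the work are solid. World frame = base frame: x ahead of the robot, y to its left, z up, the work surface at z = 0. Lengths are in m, angles in rad, forces in N, time in s.
With the tool pointing down it reaches from about 0.225 to 0.725 m from the base axis. Payload 3.1 kg.
Tool frame: the origin (TCP) lies between the finger pads; the fingertips stand ahead of it and the grasp point (between the pads) lies 11 mm behind it (manip.tcp_to_tips is the z of the fingertips in the tool frame, in m); z points along the fingers, y is the line along which they close (so a half turn about z gives the same grasp; the last joint's range is limited). The gripper opens to 85 mm and grips with 20 to 120 N. Pads are 22 mm wide; open, the fingers measure 114 mm over their backs; the gripper's body (76 mm by 85 mm) begins 54 mm behind the grasp point. The pads swing forward as they close: fully open they stand 13 mm farther back than shut.
Start: joints at [-1.301, 0.048, 0.099, 1.622, 0, 1.443], TCP at [0.203, -0.484, 0.211] pointing down, gripper open.
Joint ranges: [-2.91, 2.91], [-0.99, 1.94], [-1.21, 1.42], [-2.12, 2.29], [-1.49, 1.47], [-3.14, 3.14]. Speed limits (rad/s): [2.79, 2.79, 3.14, 3.14, 3.14, 3.14].

INTERFACE

Orientations are given as a unit quaternion [x, y, z, w].
In Python, from station import manip, cams gives the robot as it stands.
- The arm moves only by the tool carry_out, never from a script. Its argument "commands" is text: rows parted by semicolons, each of 7 numbers parted by spaces: the shift along the world's x, y, z in mm, then the turn, a rotation vector about the world's x, y, z in rad, then the gripper command: -1 is fully open, 1 is shut, values between are in proportion. A call has 1 to 20 rows; each row is the pose to reach, as a shift and turn from the pose commanded when the call began; what a row does not reach only later rows make up. A row lasts 1/12 s, in which the tool goes at most 41.7 mm and 7.16 degrees, less where a joint would pass 70% of its speed; a pose out of reach is approached as far as the arm can. A call with a gripper value outside its range is refused whole. The fingers move at their own pace and stop on an object; the grip force is fixed at half the most. Time passes only in rows, so rows that repeat a pose let the fingers close. It gives the time, the measured TCP pose, the force, the opening and the grip force at its end, in the units of the state.
- manip.observe(): the state, without advancing time (a new reading comes with each control period).
- cams.read_camera(name): name is "side" or "top"; returns (picture, depth): 384x512x3 uint8, blue, green, red; 384x512 float32, m along the optical axis (not along the pixel's ray), 0 where there is no reading.
- cams.camera_model(name): a dict with "K" (3x3 intrinsics, pixels), "position" and "orientation" of the camera in the world. Camera axes: x right, y up, looking along -z (the intrinsics and any distortion apply to the point x, -y, -z); pixel columns grow to the right and rows downward; lengths in m; the calibration is good to about 2 mm. A picture is of the moment at which its call begins. camera_model takes no time and is no camera call.
- manip.sign_off(): hands the job in; it is judged then, once.
The state is a dict: "clock": time; "joint_positions": joint angles; "qvel": joint speeds; "effort": joint torques, N m; "ee_pos": TCP position; "orientation": TCP orientation; "wrist_force": force on the tool from outside, world axes, zero at the start; "moment": the same for the moment, N m; "finger_gap": finger opening in m; "finger_force": force on a finger pad.
Only numpy, scipy, OpenCV 4.12 (cv2) and the standard library are available. Lean on these libraries where they do the work, as an engineer would, in place of code of your own. Each camera call takes 0.05 s, during which the arm holds its last target. There are 200 camera calls.

TASK

The roll of label tape hangs on a folding hook right in front of the brown bottle and is in the way. Flip the other, folded-up hook fully down, move the roll over and hang it there, and then fold the hook it came from fully up, flat against the shelf edge again, so that nothing sticks out in front of the bottle. Leave the bottles and boxes on and under the shelf where they stand.

Things in the scene. Friction and masses are not known exactly. Their poses are not given: they have to be found in the camera images.
- shelf: low white reagent shelf, fixed on the bench, 440 mm wide, 155 mm deep, top 185 mm above the bench; an apron 50 mm high along its front edge carries the two hooks. Origin on the bench top under the middle of the apron's front face; x points to the back of the shelf, away from the robot, y along the front edge to the left, z up
- loaded_hook: steel plate on the apron of the hook that carries the roll at the start (left or right one of two equal hooks). Origin on the level hinge axis, mid-width of the arm, 12 mm in front of the apron, 30 mm below the shelf top; x to the back of the shelf, y left along the hinge axis, z up. Plate front 8 mm behind the axis; two cheeks (20 mm over all) reach 5 mm in front of it
- loaded_hook_arm (a joint): angle of that hook's arm: 0 = folded up, upright, flat against its plate; 1.5 rad = flipped down on its stop, pointing to the robot side (-x of the hook), outer end 4 degrees above level. Stiff friction hinge: it stays at any angle; moving its outer end takes about 1 N, so it must be brought right to its end stops
- loaded_hook_tip (a point): point in the arm's end, mid-width, 72 mm from the hinge axis. Arm: flat steel bar 12 mm wide (along y), 8 mm thick, reaching 76 mm from the axis; a nose at its end, as wide, stands 12 mm above its upper face when down (over the shelf edge when up). Folded up, the arm's end stands 46 mm above the shelf top, free on both sides
- free_hook: plate of the other, equal hook, folded up and empty at the start; same frame and sizes as loaded_hook
- free_hook_arm (a joint): angle of the other hook's arm, same meaning as loaded_hook_arm; starts folded up or nearly so
- free_hook_tip (a point): the same point on the other hook's arm
- tape_roll: roll of label tape, ring of 68 mm outer diameter, hole 51 mm, 19 mm wide, 60 g, rigid. At the start it hangs by its hole on the arm of loaded_hook, axis level and along the arm, so its face looks to the robot. Origin at the centre of one flat face; its z is the ring's axis
- roll_centre (a point): centre of the roll, middle of its width; when hanging it is about 20 mm below the hinge axis of its hook
- brown_bottle: brown glass bottle with black cap, 60 mm diameter, 118 mm high, loose, under the shelf behind the loaded hook; origin under its base. To be left alone
- square_bottle: square plastic bottle with red cap, 66 mm wide, 150 mm high, loose on the shelf, to be left alone; origin under its base
- round_bottle: round white bottle with blue cap, 64 mm diameter, 125 mm high, loose on the shelf, to be left alone; origin under its base
- tip_box: pipette-tip box with clear lid, 73 x 121 x 68 mm, loose on the shelf, to be left alone; origin under its base
- slide_box: green slide box, 86 x 98 x 34 mm, loose under the shelf, to be left alone; origin under its base
There are look-alikes about, which are no part of the job. Of the things like the tape_roll, leave any that is black or blue; of the rest the larger one is meant.

How it is judged:
On the way, in this order (a step that is already met when the one before it is completed fails the run):
1. the free hook is flipped down (value of joint free_hook_arm above 1.38 rad), for 0.2 s.
2. the roll hangs on that hook and is let go (x of roll_centre in the frame of free_hook between -0.072 and -0.005 m and y of roll_centre in the frame of free_hook between -0.02 and 0.02 m and z of roll_centre in the frame of free_hook between -0.035 and -0.008 m and contact force between tape_roll and the fingers below 0.05 N and contact force between tape_roll and free_hook above 0.15 N), for 0.2 s.
3. the emptied hook is folded up flat (value of joint loaded_hook_arm below 0.15 rad), for 0.2 s.
At the end, for the whole second after the job is handed in: The roll hangs at rest by its hole on the other hook, which is down (arm above 1.38 rad): centre 5 to 72 mm in front of the hinge axis, within 20 mm sideways, 8 to 35 mm below it, axis within 0.5 rad of the arm's direction; the hook it came from is folded up (below 0.15 rad) (value of joint free_hook_arm above 1.38 rad and value of joint loaded_hook_arm below 0.15 rad and x of roll_centre in the frame of free_hook between -0.072 and -0.005 m and y of roll_centre in the frame of free_hook between -0.02 and 0.02 m and z of roll_centre in the frame of free_hook between -0.035 and -0.008 m and angle between the z axis of tape_roll and the x axis of free_hook, either way round below 0.5 rad and contact force between tape_roll and free_hook above 0.15 N and linear speed of tape_roll below 0.05 m/s); the robot touches nothing.
It fails at once if a bottle or box is shoved more than 30 mm (distance of any of brown_bottle, square_bottle, round_bottle, tip_box, slide_box from where it was at the start of the episode above 0.03 m).
It fails at once if a bottle is tipped over (angle between any of brown_bottle, square_bottle, round_bottle's own z axis and vertical above 0.5 rad).
It also fails if it takes over 67 s, if anything falls off the work surface, if the arm or the gripper's body presses on something with over 40 N, if the wrist force passes 120 N, or if a joint passes its speed limit or range.

## Working session

There is one attempt and no reset: what is moved stays moved. The work goes in short steps, Python scripts to look and compute and a tool call to move; the robot and the scene stay as the last step left them, time stands still between calls to the robot, and variables do not carry over. Pictures are saved under pics/ and viewed, at most 10 in all, crops included, and the job is handed in when it is done.

Besides the shell and the picture viewer there is one more tool, called after "Call:" as a command line: name --argument value ..., lists and objects as JSON in quotes. carry_out: Moves the arm, as the interface text tells. Its arguments: {"type":"object","properties":{"commands":{"type":"string"}},"required":["commands"]}

```bash
mkdir -p pics; ls
cat > h.py <<'E'
import numpy as np, cv2
from scipy.spatial.transform import Rotation as R
from station import manip, cams
def cam(n):
    p,d=cams.read_camera(n); m=cams.camera_model(n); return p,d,m
def world(d,m):
    K=np.array(m["K"]); v,u=np.mgrid[:d.shape[0],:d.shape[1]]
    P=np.stack([(u-K[0,2])/K[0,0]*d, -(v-K[1,2])/K[1,1]*d, -d],-1)
    return P@R.from_quat(m["orientation"]).as_matrix().T+np.array(m["position"])
E
python3 - <<'E'
from h import *
a=[]
for n in("side","top"):
    p,d,m=cam(n); print(n,m); a.append(p); np.savez(f"{n}0.npz",p=p,W=world(d,m),d=d)
    cv2.imwrite(f"pics/{n}0.png",cv2.resize(p,(800,600)))
print(manip.observe(), manip.tcp_to_tips)
E
```

```text
pics
side {'K': array([[415.33919289,   0.        , 254.14943217],
       [  0.        , 415.33919289, 185.08090465],
       [  0.        ,   0.        ,   1.        ]]), 'position': array([ 0.2911393 , -0.80316044,  0.54776182]), 'orientation': array([ 0.51990696, -0.10020836, -0.14213265,  0.83633327])}
top {'K': array([[401.48931242,   0.        , 261.76425529],
       [  0.        , 401.48931242, 192.08810801],
       [  0.        ,   0.        ,   1.        ]]), 'position': array([ 4.99017308e-01, -6.71106442e-04,  1.00429934e+00]), 'orientation': array([-0.03044798,  0.03011661,  0.71529894, -0.69750508])}
{'clock': 0.1, 'joint_positions': array([-1.30081472e+00,  4.86934540e-02,  9.77308685e-02,  1.62198177e+00,
       -2.96719557e-05,  1.44301600e+00]), 'qvel': array([ 8.92125403e-05, -1.70575928e-03,  2.67458681e-03,  1.48612587e-03,
        3.22817615e-04,  2.16494307e-04]), 'effort': array([ 2.18803405e-03, -3.39849365e+01,  3.20936680e+01,  1.58530357e-02,
       -2.95881564e-04, -1.10560470e-05]), 'ee_pos': array([ 0.20318991, -0.4834378 ,  0.20941367]), 'orientation': array([ 9.80287713e-01,  1.97572380e-01, -9.10970956e-05, -1.07024437e-03]), 'wrist_force': array([-0.035171  , -1.00051479, -1.07282835]), 'moment': array([-0.02060663, -0.02764376,  0.0291572 ]), 'finger_force': 0.0, 'finger_gap': 0.08561591079157563} 0.008
```

View pics/side0.png

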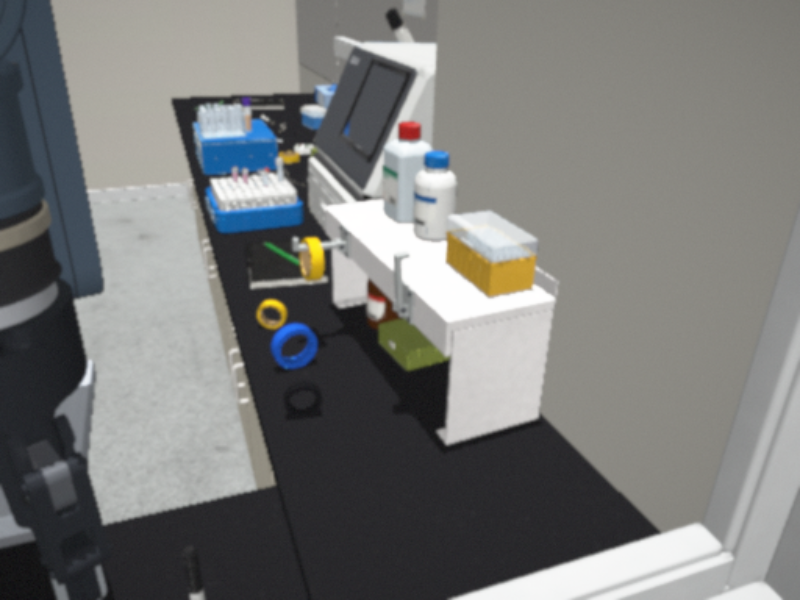

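View pics/top0.png

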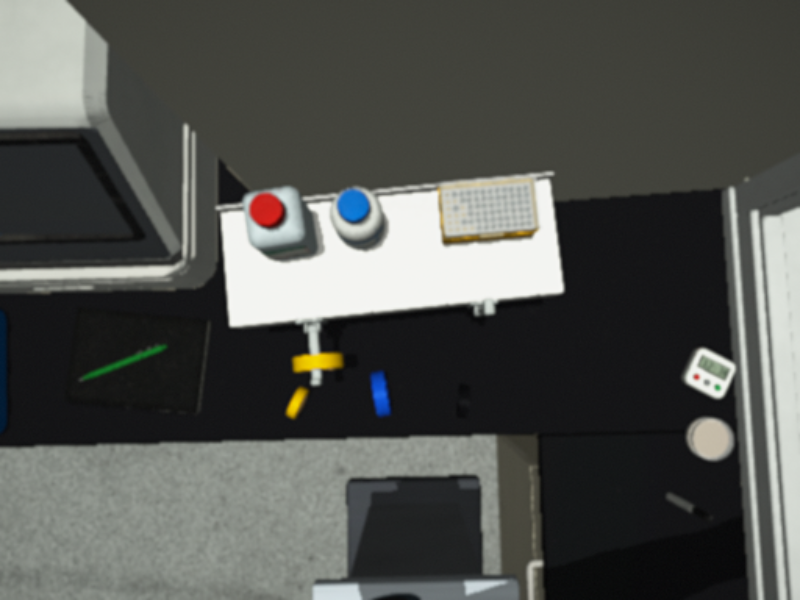

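Side: yellow roll at (312,258) on the far/left hook, folded hook upright at (402,285). Top: loaded hook (315,350) with the roll at (318,362), folded free hook (485,307), shelf front edge from (230,326) to (563,292). Decoys on the bench: a small yellow, a blue and a black ring.

Run:
```python
from h import *
z=np.load("top0.npz"); W=z["W"];p=z["p"];d=z["d"]
s=(abs(W[...,2]-.185)<.012)&(d>0)&(p.min(-1)>180)
l,n,_,_ = [None]*4
s=cv2.morphologyEx(s.astype(np.uint8),cv2.MORPH_OPEN,np.ones((5,5)))
c=max(cv2.findContours(s,0,2)[0],key=cv2.contourArea)[:,0]
w=W[c[:,1],c[:,0]]; print("shelf z",w[:,2].mean())
# front edge: min x per y bin
pts=W[s>0]; e=[]
for y in np.arange(pts[:,1].min()+.02,pts[:,1].max()-.02,.01):
    q=pts[abs(pts[:,1]-y)<.006]
    if len(q): e.append([y,q[:,0].min()])
e=np.array(e); k=np.polyfit(e[:,0],e[:,1],1)
for _ in range(3):
    r=e[:,1]-np.polyval(k,e[:,0]); k=np.polyfit(*e[abs(r)<.005].T,1)
print("edge x=k0*y+k1",k,"yaw",np.arctan(-k[0]), pts[:,1].min(),pts[:,1].max(),"res",r.round(4))
th=np.arctan(-k[0]); ex=np.array([np.cos(th),np.sin(th)])
# frame: u=depth (x behind front), v=along
P=W[...,:2]; u=(P[...,0]-k[1])*ex[0]+P[...,1]*ex[1]; v=-(P[...,0]-k[1])*ex[1]+P[...,1]*ex[0]
print("v range of shelf",v[s>0].min(),v[s>0].max())
def show(n,W,p,d):
    u=(W[...,0]-k[1])*ex[0]+W[...,1]*ex[1]; v=-(W[...,0]-k[1])*ex[1]+W[...,1]*ex[0]
    h=cv2.cvtColor(p,cv2.COLOR_BGR2HSV)
    yel=(h[...,0]>15)&(h[...,0]<35)&(h[...,1]>120)&(h[...,2]>80)&(u<-.015)&(W[...,2]>.07)&(abs(v)<.25)&(d>0)
    print(n,"yel",yel.sum(),[np.percentile(a[yel],[2,50,98]).round(4) for a in(u,v,W[...,2])])
    hk=(u<.012)&(u>-.1)&(abs(v)<.25)&(d>0)&(W[...,2]>.13)&(h[...,1]<90)
    for nm,mm in(("L",hk&(v>0)&(u<-.01)),("R",hk&(v<0)&(W[...,2]>.195))):
        print(n,nm,mm.sum(),[np.percentile(a[mm],[2,50,98]).round(4) for a in(u,v,W[...,2])], )
show("top",W,p,d)
z=np.load("side0.npz"); show("side",z["W"],z["p"],z["d"])
for nm,v0 in(("k1",k[1]),("th",th)): print(nm,v0)
```

```text
shelf z 0.18551492011825663
edge x=k0*y+k1 [-0.08072488  0.55991185] yaw 0.08055021304246157 -0.20154661472173022 0.24480944680233935 res [ 0.0006 -0.0002  0.0007 -0.0005  0.0007 -0.0003  0.0007  0.0019 -0.001
 -0.0022 -0.0013  0.      0.001   0.0002 -0.0007  0.     -0.0006  0.0002
 -0.0006  0.0001  0.0012  0.0002  0.0013  0.0003 -0.0004  0.0004 -0.0005
  0.0003 -0.0004  0.0004 -0.0023 -0.0015 -0.0002  0.0006 -0.0002  0.0008
 -0.0001  0.0007  0.      0.0009 -0.    ]
v range of shelf -0.20416385668552128 0.23548645969967352
top yel 305 [array([-0.0687, -0.0581, -0.0485]), array([0.0997, 0.1287, 0.1623]), array([0.119 , 0.1663, 0.1732])]
top L 194 [array([-0.0867, -0.0365, -0.011 ]), array([0.1225, 0.1317, 0.1416]), array([0.1568, 0.1613, 0.1773])]
top R 75 [array([-0.0218, -0.0129, -0.0026]), array([-0.1033, -0.0966, -0.0919]), array([0.2018, 0.2306, 0.2344])]
side yel 269 [array([-0.0681, -0.0581, -0.0466]), array([0.0941, 0.1036, 0.156 ]), array([0.1114, 0.1464, 0.1712])]
side L 120 [array([-0.0849, -0.0372, -0.0104]), array([0.1184, 0.1247, 0.1385]), array([0.1478, 0.16  , 0.1748])]
side R 128 [array([-0.0188, -0.0147, -0.0008]), array([-0.1087, -0.1057, -0.0969]), array([0.1969, 0.2206, 0.2321])]
k1 0.5599118500819167
th 0.08055021304246157
```

Call:
carry_out --commands "0 0 40 0 0 0 1; 0 0 80 0 0 0 1; 30 30 90 0 0 -0.05 1; 60 60 90 0 0 -0.1 1; 90 90 90 0 0 -0.15 1; 120 120 90 0 0 -0.2 1; 150 150 90 0 0 -0.25 1; 180 180 90 0 0 -0.3 1; 210 210 90 0 0 -0.318 1; 240 240 90 0 0 -0.318 1; 270 270 90 0 0 -0.318 1; 300 300 90 0 0 -0.318 1; 330 330 90 0 0 -0.318 1; 360 360 90 0 0 -0.318 1; 390 387 90 0 0 -0.318 1; 390 387 90 0 0 -0.318 1; 390 387 90 0 0 -0.318 1; 390 387 90 0 0 -0.318 1"

```text
clock: 1.6
ee_pos: [0.5931, -0.0968, 0.2995]
orientation: [0.999, 0.041, -0.001, 0.0]
wrist_force: [0.2, -0.1, 1.2]
finger_gap: 0.0
finger_force: 0.0
```

Run:
```python
from h import *
p,d,m=cam("side"); cv2.imwrite("pics/s1.png",cv2.resize(p[90:280,180:400],(800,690))[:600])
```

```text
(no output)
```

View pics/s1.png

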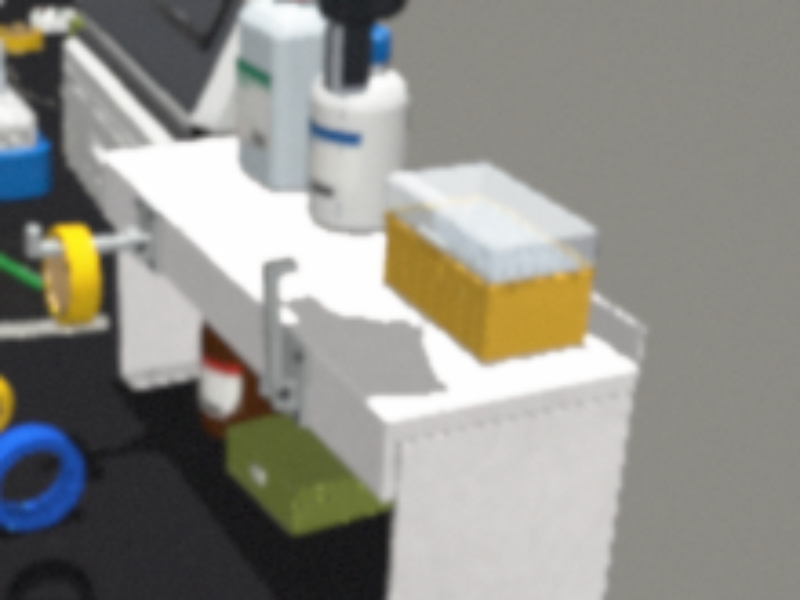

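The picture shows the free hook upright with its nose at (290,265), leaning slightly forward. The fingers are above and behind it at (345,85), so it's clear to lower.

Call:
carry_out --commands "0 0 -30 0 0 0 1; 0 0 -60 0 0 0 1; 0 0 -91 0 0 0 1; 0 0 -91 0 0 0 1; -12 -1 -91 0 0 0 1; -24 -2 -91 0 0 0 1; -34 -3 -91 0 0 0 1; -44 -3.5 -91 0 0 0 1; -54 -4 -91 0 0 0 1; -64 -5 -91 0 0 0 1; -76 -6 -91 0 0 0 1; -76 -6 -91 0 0 0 1; -76 -6 -100 0 0 0 1; -76 -6 -108 0 0 0 1; -76 -6 -116 0 0 0 1; -76 -6 -124 0 0 0 1; -76 -6 -130 0 0 0 1; -76 -6 -134 0 0 0 1; -76 -6 -134 0 0 0 1"

```text
clock: 3.23
ee_pos: [0.5165, -0.1026, 0.1645]
orientation: [0.999, 0.04, -0.002, -0.001]
wrist_force: [-0.6, 1.0, 0.3]
finger_gap: 0.0003
finger_force: 0.0
```

Run:
```python
from h import *
p,d,m=cam("side"); cv2.imwrite("pics/s2.png",cv2.resize(p[90:280,180:400],(800,690))[:600])
```

```text
(no output)
```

View pics/s2.png

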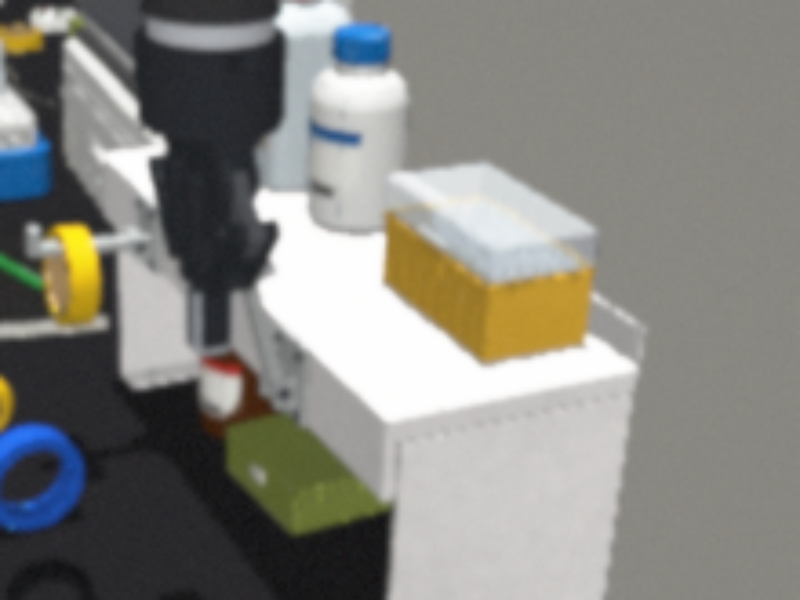

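Arm leans only about 20° (265,340), with the fingers at (210,310) already past it: the sweep slipped off. I'll measure the arm and fingers against each other.

```bash
cat >> h.py <<'E'
k1=.5599; th=.08055; ex=np.array([np.cos(th),np.sin(th)])
def uv(W):
    x=W[...,0]-k1; return x*ex[0]+W[...,1]*ex[1], -x*ex[1]+W[...,1]*ex[0]
def xy(u,v): return (k1+u*ex[0]-v*ex[1], u*ex[1]+v*ex[0])
E
python3 - <<'E'
from h import *
print(manip.observe()["ee_pos"])
for n in("side","top"):
    p,d,m=cam(n); W=world(d,m); u,v=uv(W); z=W[...,2]
    for z0 in np.arange(.15,.30,.01):
        q=(abs(z-z0)<.005)&(d>0)&(u<-.007)&(u>-.12)&(v>-.16)&(v<-.04)
        if q.sum()>3:
            # dark (finger) vs bright
            b=p.mean(-1)
            for nm,qq in(("dark",q&(b<70)),("light",q&(b>=70))):
                if qq.sum()>3: print(n,round(z0,3),nm,qq.sum(),[np.percentile(a[qq]*1e3,[3,50,97]).round() for a in(u,v)])
E
```

```text
[ 0.51690614 -0.10272773  0.16545973]
side 0.15 light 23 [array([-16., -12.,  -7.]), array([-114., -110.,  -94.])]
side 0.16 light 37 [array([-16., -14.,  -8.]), array([-114., -107.,  -92.])]
side 0.17 light 21 [array([-19., -16., -10.]), array([-108., -107.,  -98.])]
side 0.18 light 23 [array([-21., -19., -12.]), array([-110., -106.,  -98.])]
side 0.19 light 52 [array([-62., -42., -17.]), array([-112., -107.,  -98.])]
side 0.2 dark 25 [array([-57., -52., -47.]), array([-116., -114., -109.])]
side 0.2 light 60 [array([-62., -44., -19.]), array([-115., -107.,  -98.])]
side 0.21 dark 31 [array([-57., -51., -46.]), array([-116., -114., -110.])]
side 0.21 light 54 [array([-61., -44., -22.]), array([-114., -107.,  -98.])]
side 0.22 dark 29 [array([-58., -52., -46.]), array([-116., -114., -109.])]
side 0.22 light 41 [array([-61., -44., -22.]), array([-114., -107.,  -98.])]
side 0.23 dark 28 [array([-64., -61., -53.]), array([-131., -110.,  -92.])]
side 0.23 light 29 [array([-63., -21., -14.]), array([-131., -106.,  -91.])]
side 0.24 dark 105 [array([-63., -61., -42.]), array([-138., -121.,
[... 736 characters left out ...]
2., -55.]), array([-143., -118.,  -78.])]
side 0.29 light 48 [array([-60., -50., -40.]), array([-150., -143.,  -69.])]
top 0.16 light 18 [array([-16., -10.,  -8.]), array([-102.,  -90.,  -87.])]
top 0.26 dark 5 [array([-64., -63., -41.]), array([-62., -60., -59.])]
top 0.27 dark 13 [array([-64., -60., -43.]), array([-57., -52., -50.])]
top 0.27 light 10 [array([-61., -46., -42.]), array([-57., -56., -53.])]
top 0.28 dark 55 [array([-64., -56., -39.]), array([-51., -45., -40.])]
top 0.28 light 32 [array([-62., -52., -44.]), array([-55., -45., -41.])]
top 0.29 dark 11 [array([-60., -56., -49.]), array([-60., -57., -50.])]
top 0.29 light 24 [array([-56., -52., -49.]), array([-58., -54., -49.])]
```

Run:
```python
from h import *
p,d,m=cam("side"); K=m["K"]; Rm=R.from_quat(m["orientation"]).as_matrix()
for z in(.157,.17,.18,.19,.2,.23):
    c=Rm.T@(np.array([*xy(-.051,-.114),z])-m["position"]); print(z,"px",K[0,0]*c[0]/-c[2]+K[0,2],-K[1,1]*c[1]/-c[2]+K[1,2],"depth",-c[2])
W=world(d,m);u,v=uv(W)
for r in range(150,200,3):
    print(r,[(c,(np.array([u[r,c],v[r,c],W[r,c,2]])*1e3).astype(int).tolist(),int(p[r,c].mean())) for c in(233,238,243)])
```

```text
0.157 px 239.58043202305535 202.01970828438067 depth 0.819837287175258
0.17 px 239.6097051777408 196.18208540904854 depth 0.8141262562861435
0.18 px 239.63250397410815 191.63557251578354 depth 0.8097331556022094
0.19 px 239.65555150368402 187.03945749785345 depth 0.8053400549182752
0.2 px 239.6788518592864 182.39292416964207 depth 0.800946954234341
0.23 px 239.75031217988393 168.14237937250343 depth 0.7877676521825385
150 [(233, [-65, -117, 270], 37), (238, [-60, -127, 272], 39), (243, [-51, -129, 272], 40)]
153 [(233, [-66, -118, 264], 41), (238, [-58, -122, 264], 36), (243, [-63, -158, 279], 39)]
156 [(233, [-65, -115, 257], 41), (238, [-55, -116, 256], 42), (243, [-61, -153, 271], 38)]
159 [(233, [-66, -118, 252], 40), (238, [-55, -115, 250], 38), (243, [-61, -152, 265], 32)]
162 [(233, [-61, -107, 241], 37), (238, [-61, -129, 250], 37), (243, [-60, -152, 259], 35)]
165 [(233, [-60, -103, 233], 37), (238, [-61, -129, 244], 34), (243, [-56, -142, 249], 41)]
168 [(233, [-62, -108, 229], 61), (238, [-61, -131, 239], 35), (243, [-51, -131, 237], 46)]
171 [(233, [-61, -105, 222], 107),
[... 151 characters left out ...]

177 [(233, [-60, -101, 207], 110), (238, [-54, -114, 212], 41), (243, [-44, -115, 210], 85)]
180 [(233, [-60, -103, 202], 109), (238, [-55, -117, 207], 41), (243, [-45, -116, 205], 83)]
183 [(233, [-60, -101, 194], 118), (238, [-54, -113, 199], 53), (243, [-44, -115, 198], 108)]
186 [(233, [72, 227, 13], 185), (238, [-51, -106, 189], 113), (243, [48, 98, 77], 85)]
189 [(233, [73, 230, 2], 175), (238, [38, 108, 65], 64), (243, [47, 97, 68], 46)]
192 [(233, [65, 209, 3], 163), (238, [39, 109, 55], 157), (243, [49, 100, 58], 110)]
195 [(233, [59, 195, 1], 51), (238, [39, 110, 46], 191), (243, [48, 97, 51], 205)]
198 [(233, [54, 182, 0], 36), (238, [37, 106, 40], 191), (243, [48, 97, 42], 209)]
```

Fingertips actually sit at z≈0.187 with the TCP at 0.165, so they are 22 mm behind the TCP and not 8 mm ahead of it. The sweep only brushed the nose. I'll repeat it 30 mm lower.

Call:
carry_out --commands "0 0 40 0 0 0 1; 0 0 75 0 0 0 1; 38 3 75 0 0 0 1; 76 6 75 0 0 0 1; 76 6 75 0 0 0 1; 76 6 40 0 0 0 1; 76 6 13 0 0 0 1; 76 6 13 0 0 0 1; 64 5 13 0 0 0 1; 52 4 13 0 0 0 1; 40 3 13 0 0 0 1; 30 2 13 0 0 0 1; 20 1.5 13 0 0 0 1; 10 1 13 0 0 0 1; 0 0 13 0 0 0 1; 0 0 5 0 0 0 1; 0 0 -5 0 0 0 1; 0 0 -15 0 0 0 1; 0 0 -24 0 0 0 1; 0 0 -30 0 0 0 1"

```text
clock: 5.1
ee_pos: [0.5175, -0.1032, 0.1405]
orientation: [0.999, 0.04, 0.001, 0.001]
wrist_force: [-11.7, 2.8, 39.9]
finger_gap: -0.0002
finger_force: 19.4
```

Call:
carry_out --commands "0 0 0 0 0 0 1; 0 0 -2 0 0 0 1; 0 0 -2 0 0 0 1"

```text
clock: 5.35
ee_pos: [0.5175, -0.1032, 0.1408]
orientation: [0.999, 0.04, 0.002, 0.001]
wrist_force: [-8.4, 1.5, 26.4]
finger_gap: 0.0001
finger_force: 12.8
```

Run:
```python
from h import *
p,d,m=cam("side"); cv2.imwrite("pics/s3.png",cv2.resize(p[90:280,180:400],(800,690))[:600])
```

```text
(no output)
```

View pics/s3.png

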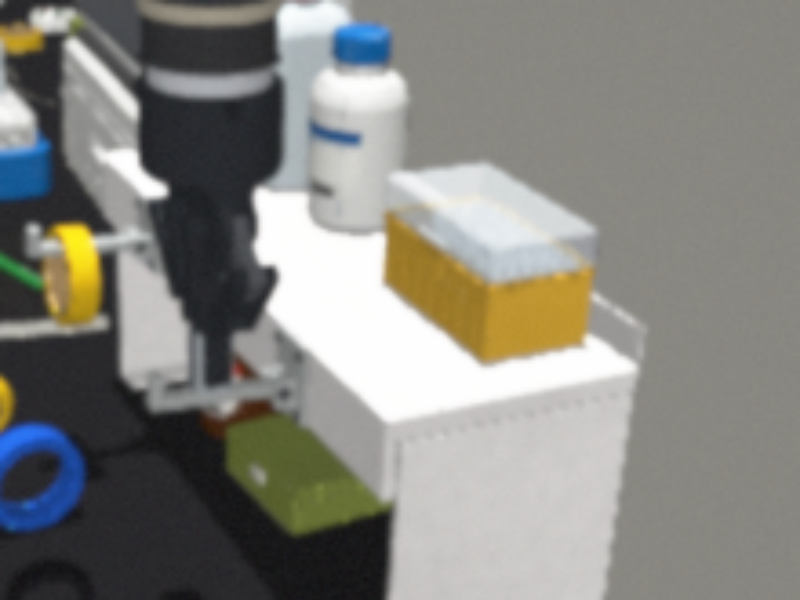

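The hook is down on its stop: arm level at (220,390), resisting with about 30 N. Next, go above the roll and straddle it.

Call:
carry_out --commands "0 0 35 0 0 0 1; 0 0 70 0 0 0 1; -10 36 75 0 0 0 -1; -26 72 75 0 0 0 -1; -26 108 75 0 0 0 -1; -26 144 75 0 0 0 -1; -26 180 75 0 0 0 -1; -26 210 75 0 0 0 -1; -26 228 75 0 0 0 -1; -26 228 75 0 0 0 -1; -26 228 75 0 0 0 -1; -26 228 45 0 0 0 -1; -26 228 20 0 0 0 -1; -26 228 0 0 0 0 -1; -26 228 -20 0 0 0 -1; -26 228 -41 0 0 0 -1; -26 228 -41 0 0 0 -1; -26 228 -41 0 0 0 -1"

```text
clock: 6.9
ee_pos: [0.4909, 0.114, 0.092]
orientation: [0.999, 0.045, -0.002, -0.004]
wrist_force: [0.1, 0.6, -0.7]
finger_gap: 0.0855
finger_force: 0.2
```

Run:
```python
from h import *
p,d,m=cam("side"); a=cv2.resize(p[90:240,130:290],(400,375))
p,d,m=cam("top"); b=cv2.resize(p[150:300,120:280],(400,375))
cv2.imwrite("pics/s4.png",np.hstack([a,b]))
```

```text
(no output)
```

View pics/s4.png

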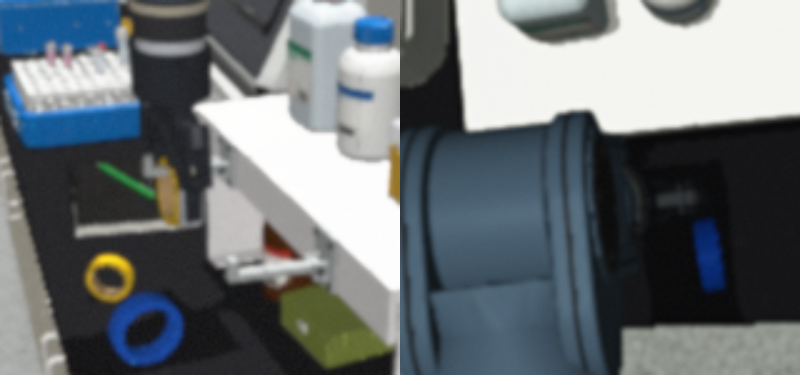

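Run:
```python
from h import *
o=manip.observe()
for k in o: print(k,np.round(o[k],3))
```

```text
clock 7.0
joint_positions [ 9.100e-02  3.000e-03 -1.770e-01  1.390e+00  8.000e-03  3.141e+00]
qvel [ 0.011 -0.01   0.022 -0.002  0.001  0.001]
effort [-3.1000e-01 -3.1264e+01  3.1086e+01  1.8000e-02 -1.0000e-01  2.0000e-03]
ee_pos [0.493 0.115 0.095]
orientation [ 0.999  0.046  0.001 -0.004]
wrist_force [-0.073  0.534  0.462]
moment [ 0.064  0.014 -0.009]
finger_force 0.222
finger_gap 0.085
```

Call:
carry_out --commands "0 0 0 0 0 0 -1; 0 0 0 0 0 0 -1"

```text
clock: 7.17
ee_pos: [0.4936, 0.1154, 0.0954]
orientation: [0.999, 0.046, 0.001, -0.004]
wrist_force: [0.7, 0.1, -0.1]
finger_gap: 0.0851
finger_force: 0.1
```

Joint 6 is at its limit, so the hand fell 12 mm short. I'll raise, turn the wrist half a turn the other way, and come back.

Call:
carry_out --commands "0 0 35 0 0 0 -1; 0 0 70 0 0 0 -1; 0 0 100 0 0 0.1 -1; 0 0 100 0 0 0.22 -1; 0 0 100 0 0 0.34 -1; 0 0 100 0 0 0.46 -1; 0 0 100 0 0 0.58 -1; 0 0 100 0 0 0.7 -1; 0 0 100 0 0 0.82 -1; 0 0 100 0 0 0.94 -1; 0 0 100 0 0 1.06 -1; 0 0 100 0 0 1.18 -1; 0 0 100 0 0 1.3 -1; 0 0 100 0 0 1.42 -1; 0 0 100 0 0 1.54 -1; 0 0 100 0 0 1.57 -1"

```text
clock: 8.5
ee_pos: [0.4929, 0.1155, 0.1949]
orientation: [0.672, 0.741, -0.002, -0.002]
wrist_force: [-0.0, 0.5, 0.3]
finger_gap: 0.0856
finger_force: 0.0
```

Call:
carry_out --commands "0 0 0 0 0 0.12 -1; 0 0 0 0 0 0.24 -1; 0 0 0 0 0 0.36 -1; 0 0 0 0 0 0.48 -1; 0 0 0 0 0 0.6 -1; 0 0 0 0 0 0.72 -1; 0 0 0 0 0 0.84 -1; 0 0 0 0 0 0.96 -1; 0 0 0 0 0 1.08 -1; 0 0 0 0 0 1.2 -1; 0 0 0 0 0 1.32 -1; 0 0 0 0 0 1.44 -1; 0 0 0 0 0 1.56 -1; 0 0 0 0 0 1.57 -1; 0 0 0 0 0 1.57 -1; 0 0 0 0 0 1.57 -1"

```text
clock: 9.83
ee_pos: [0.4926, 0.1156, 0.1942]
orientation: [-0.045, 0.999, -0.004, 0.001]
wrist_force: [-0.4, 0.3, 0.1]
finger_gap: 0.0854
finger_force: 0.0
```

Run:
```python
from h import *
o=manip.observe(); print(o["ee_pos"],o["orientation"],o["joint_positions"])
M=R.from_quat(o["orientation"]).as_matrix(); print("x-axis yaw",np.arctan2(M[1,0],M[0,0]),"z",M[:,2])
p,d,m=cam("side"); W=world(d,m);u,v=uv(W); h=cv2.cvtColor(p,cv2.COLOR_BGR2HSV)
y=(h[...,0]>15)&(h[...,0]<35)&(h[...,1]>120)&(h[...,2]>80)&(u<-.015)&(W[...,2]>.07)&(abs(v)<.25)&(d>0)
print(y.sum(),[np.percentile(a[y],[2,50,98]).round(4) for a in(u,v,W[...,2])])
```

```text
[0.49260422 0.11556179 0.19423917] [-4.46754092e-02  9.98992846e-01 -4.08040016e-03  8.66934721e-04] [ 0.10334477 -0.00535753  0.01257674  1.58747807 -0.00824843  0.01395826]
x-axis yaw -3.0522056803549766 z [ 0.00209671 -0.00807512 -0.9999652 ]
296 [array([-0.0665, -0.0552, -0.0419]), array([0.0934, 0.1057, 0.158 ]), array([0.1109, 0.1461, 0.1715])]
```

Call:
carry_out --commands "1 10.5 0 0.008 0.002 -0.009 -1; 1 10.5 -30 0.008 0.002 -0.009 -1; 1 10.5 -60 0.008 0.002 -0.009 -1; 1 10.5 -80 0.008 0.002 -0.009 -1; 1 10.5 -102 0.008 0.002 -0.009 -1; 1 10.5 -102 0.008 0.002 -0.009 -1; 1 10.5 -102 0.008 0.002 -0.009 -1"

```text
clock: 10.47
ee_pos: [0.4918, 0.1264, 0.0902]
orientation: [-0.041, 0.999, 0.0, -0.002]
wrist_force: [0.5, 0.1, 0.5]
finger_gap: 0.0858
finger_force: 0.0
```

Run:
```python
from h import *
o=manip.observe(); print(o["ee_pos"],o["orientation"],o["wrist_force"])
p,d,m=cam("side"); cv2.imwrite("pics/s5.png",cv2.resize(p[130:205,170:270],(800,600)))
```

```text
[0.49181754 0.12638546 0.09022391] [-4.11780498e-02  9.99148813e-01  5.54423914e-05 -2.45260601e-03] [0.52010151 0.11074914 0.51224413]
```

View pics/s5.png

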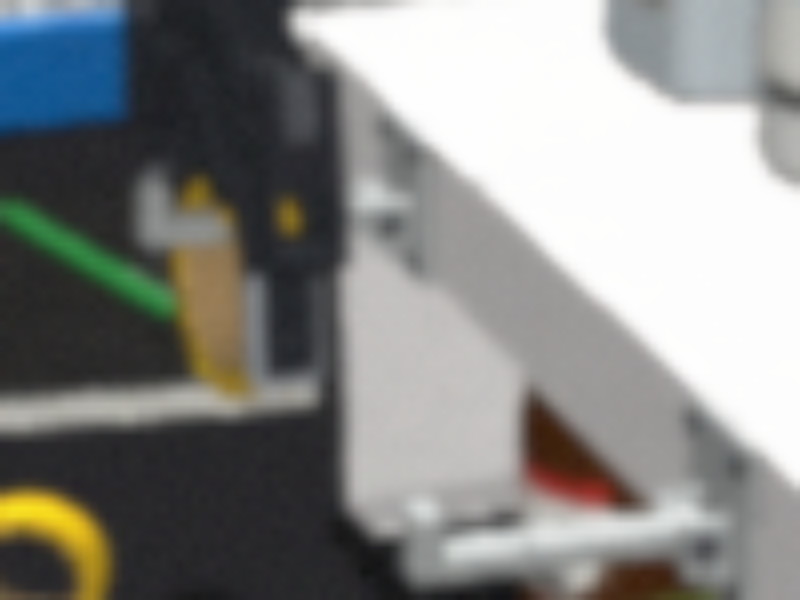

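The fingers straddle the roll: near finger at (290,330), roll at (215,300), both at the same depth. Close and check.

Call:
carry_out --commands "0 0 0 0 0 0 1; 0 0 0 0 0 0 1; 0 0 0 0 0 0 1; 0 0 0 0 0 0 1; 0 0 0 0 0 0 1; 0 0 0 0 0 0 1"

```text
clock: 11.02
ee_pos: [0.4953, 0.1266, 0.0946]
orientation: [-0.041, 0.999, 0.001, 0.002]
wrist_force: [-0.3, 1.8, 7.0]
finger_gap: 0.0662
finger_force: 66.1
```

Call:
carry_out --commands "0 0 8 0 0 0 1; 0 0 16 0 0 0 1; 0 0 24 0 0 0 1; 0 0 26 0 0 0 1; 0 0 26 0 0 0 1; -15 -1 26 0 0 0 1; -30 -2.5 26 0 0 0 1; -45 -3.5 26 0 0 0 1; -60 -5 26 0 0 0 1; -75 -6 26 0 0 0 1; -75 -6 26 0 0 0 1; -75 -6 26 0 0 0 1"

```text
clock: 12.02
ee_pos: [0.418, 0.12, 0.1172]
orientation: [-0.041, 0.999, -0.0, -0.001]
wrist_force: [0.7, -0.5, 0.0]
finger_gap: 0.0657
finger_force: 66.5
```

Run:
```python
from h import *
o=manip.observe(); print(o["ee_pos"],o["orientation"],o["wrist_force"],o["joint_positions"])
e=o["ee_pos"]; print("tcp uv",uv(e))
p,d,m=cam("side"); W=world(d,m);u,v=uv(W); h=cv2.cvtColor(p,cv2.COLOR_BGR2HSV)
y=(h[...,0]>12)&(h[...,0]<35)&(h[...,1]>100)&(h[...,2]>70)&(u<-.015)&(W[...,2]>.07)&(abs(v)<.25)&(d>0)
print(y.sum(),[np.percentile(a[y],[1,50,99]).round(4) for a in(u,v,W[...,2])])
# free hook check
q=(abs(v+.1)<.02)&(u<-.012)&(u>-.1)&(W[...,2]>.14)&(d>0); print(q.sum(),[np.percentile(a[q],[2,50,98]).round(4) for a in(u,v,W[...,2])])
cv2.imwrite("pics/s6.png",cv2.resize(p[110:215,130:270],(800,600)))
```

```text
[0.41798487 0.12004576 0.11722911] [-4.14654528e-02  9.99139801e-01 -7.62152669e-06 -5.23492202e-04] [ 0.74688059 -0.45090435  0.01925732] [ 1.25169088e-01 -1.88504517e-01 -3.09711601e-01  1.45063384e+00
  7.23319782e-05  4.22143496e-02]
tcp uv (np.float64(-0.1317957562514615), np.float64(0.1310754261645673))
173 [array([-0.1446, -0.1389, -0.0969]), array([0.063 , 0.1446, 0.1636]), array([0.1283, 0.1567, 0.3104])]
236 [array([-0.0856, -0.0523, -0.0127]), array([-0.1111, -0.1056, -0.0954]), array([0.1523, 0.1609, 0.1762])]
```

View pics/s6.png

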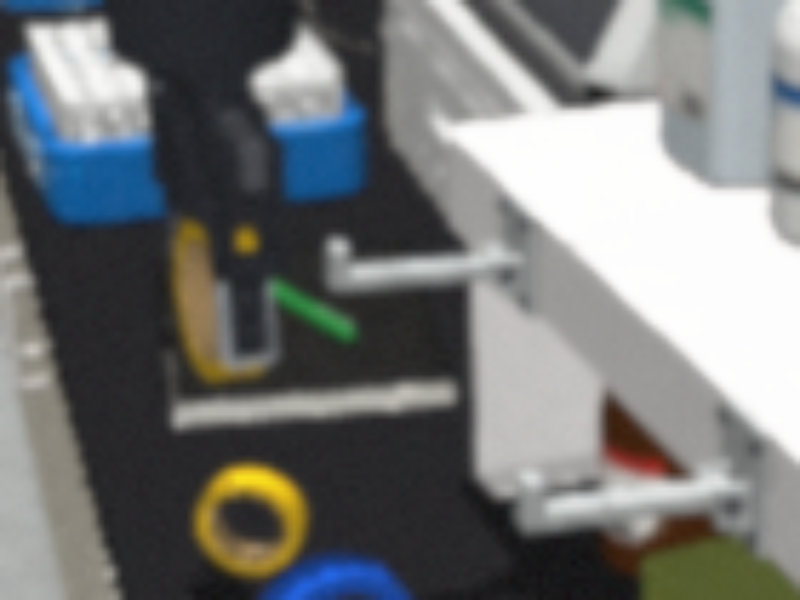

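The roll is held clear of the left hook at (225,300), and the free hook is level at (630,500). Carry it across and slide it on.

Call:
carry_out --commands "3 -35 0 0 0 0 1; 6 -70 0 0 0 0 1; 9 -105 0 0 0 0 1; 12 -140 0 0 0 0 1; 15 -175 0 0 0 0 1; 18 -205 0 0 0 0 1; 18.5 -229 0 0 0 0 1; 18.5 -229 0 0 0 0 1; 18.5 -229 0 0 0 0 1; 18.5 -229 0 0 0 0 1"

```text
clock: 12.9
ee_pos: [0.437, -0.1088, 0.1173]
orientation: [-0.041, 0.999, 0.0, -0.001]
wrist_force: [-0.1, 0.1, 0.3]
finger_gap: 0.066
finger_force: 66.7
```

Run:
```python
from h import *
o=manip.observe(); print(o["ee_pos"],o["orientation"],o["wrist_force"],uv(o["ee_pos"]))
p,d,m=cam("side"); W=world(d,m);u,v=uv(W); h=cv2.cvtColor(p,cv2.COLOR_BGR2HSV)
y=(h[...,0]>12)&(h[...,0]<35)&(h[...,1]>100)&(h[...,2]>70)&(u<-.08)&(u>-.16)&(W[...,2]>.09)&(W[...,2]<.22)&(abs(v+.1)<.05)&(d>0)
print(y.sum(),[np.percentile(a[y],[1,50,99]).round(4) for a in(u,v,W[...,2])])
cv2.imwrite("pics/s7.png",cv2.resize(p[120:225,190:330],(800,600)))
```

```text
[ 0.43701364 -0.10878463  0.11728184] [-4.12270598e-02  9.99149407e-01  4.04642922e-04 -7.93059047e-04] [-0.08274308  0.09614171  0.26741891] (np.float64(-0.13124104289802418), np.float64(-0.09854410727785651))
268 [array([-0.1439, -0.1382, -0.122 ]), array([-0.1292, -0.0803, -0.0651]), array([0.1301, 0.1533, 0.2017])]
```

View pics/s7.png

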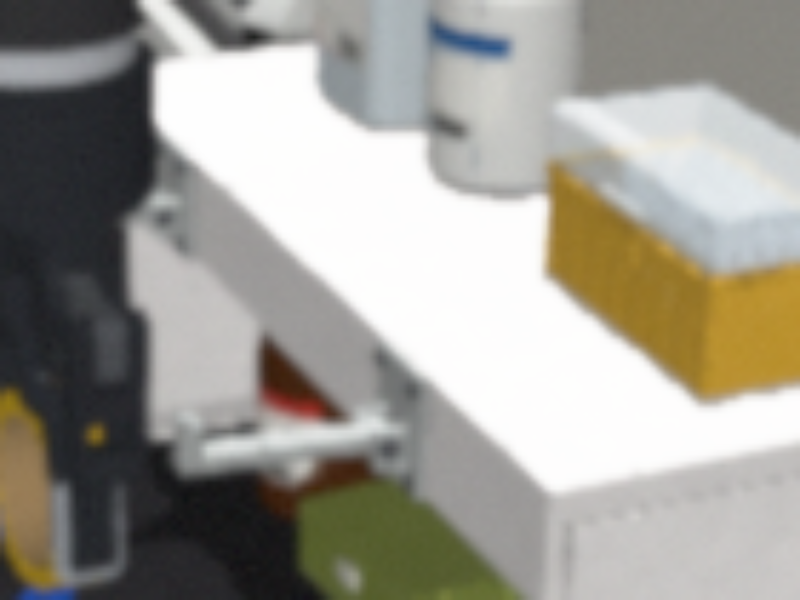

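The roll is at (30,490), lined up with the hook nose at (190,440), with its bottom at about 0.13 so the hole sits at nose height. Slide it in.

Call:
carry_out --commands "13 1 0 0 0 0 1; 26 2 0 0 0 0 1; 39 3 0 0 0 0 1; 52 4 0 0 0 0 1; 65 5 0 0 0 0 1; 78 6.3 0 0 0 0 1; 78 6.3 0 0 0 0 1; 78 6.3 0 0 0 0 1"

```text
clock: 13.62
ee_pos: [0.5148, -0.1013, 0.1173]
orientation: [-0.043, 0.999, 0.0, -0.001]
wrist_force: [0.1, -0.8, -0.6]
finger_gap: 0.0657
finger_force: 66.7
```

Went in without contact. Lower, then open.

Call:
carry_out --commands "0 0 -8 0 0 0 1; 0 0 -16 0 0 0 1; 0 0 -22 0 0 0 1; 0 0 -25 0 0 0 1; 0 0 -25 0 0 0 1; 0 0 -25 0 0 0 1"

```text
clock: 14.12
ee_pos: [0.5146, -0.1025, 0.0945]
orientation: [-0.041, 0.999, -0.0, 0.0]
wrist_force: [-3.3, 1.9, 8.6]
finger_gap: 0.0656
finger_force: 67.8
```

Call:
carry_out --commands "0 0 0 0 0 0 -1; 0 0 0 0 0 0 -1; 0 0 0 0 0 0 -1; 0 0 0 0 0 0 -1; 0 0 0 0 0 0 -1; 0 0 0 0 0 0 -1; 0 0 0 0 0 0 -1; 0 0 30 0 0 0 -1; 0 0 60 0 0 0 -1; 0 0 90 0 0 0 -1; 0 0 110 0 0 0 -1; 0 0 110 0 0 0 -1"

```text
clock: 15.12
ee_pos: [0.5176, -0.1036, 0.2085]
orientation: [-0.041, 0.999, -0.002, 0.004]
wrist_force: [-0.8, 0.4, 0.4]
finger_gap: 0.0853
finger_force: 0.0
```

Run:
```python
from h import *
o=manip.observe(); print(o["ee_pos"],o["orientation"],o["wrist_force"],uv(o["ee_pos"]))
p,d,m=cam("side"); W=world(d,m);u,v=uv(W); h=cv2.cvtColor(p,cv2.COLOR_BGR2HSV)
y=(h[...,0]>12)&(h[...,0]<35)&(h[...,1]>100)&(h[...,2]>70)&(u<-.008)&(u>-.16)&(W[...,2]>.09)&(W[...,2]<.22)&(abs(v+.1)<.05)&(d>0)
print(y.sum(),[np.percentile(a[y],[1,50,99]).round(4) for a in(u,v,W[...,2])])
cv2.imwrite("pics/s8.png",cv2.resize(p[100:220,180:340],(800,600)))
```

```text
[ 0.51755044 -0.10357968  0.208515  ] [-0.04142752  0.99913155 -0.00180072  0.00408329] [-0.82345887  0.40599079  0.35522758] (np.float64(-0.05054657403097247), np.float64(-0.09983625876835024))
571 [array([-0.0649, -0.0548, -0.0407]), array([-0.1363, -0.1162, -0.0747]), array([0.1084, 0.1374, 0.1717])]
```

View pics/s8.png

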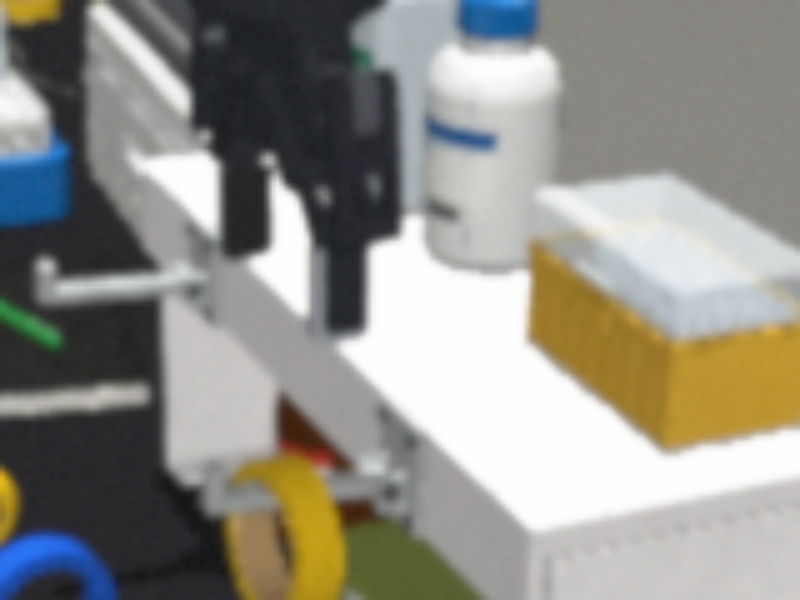

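The roll hangs on the right hook at (285,530) with the fingers clear above; u=-0.055, centre z≈0.138. Now over to the emptied left hook, fingers half closed.

Call:
carry_out --commands "-18 30 0 0 0 0 0; -36 60 0 0 0 0 0.3; -37 95 0 0 0 0 0.3; -37 130 0 0 0 0 0.3; -37 165 0 0 0 0 0.3; -37 200 0 0 0 0 0.3; -37 228 0 0 0 0 0.3; -37 228 0 0 0 0 0.3; -37 228 0 0 0 0 0.3; -37 228 0 0 0 0 0.3"

```text
clock: 16.0
ee_pos: [0.4771, 0.125, 0.2012]
orientation: [-0.042, 0.999, -0.0, -0.002]
wrist_force: [0.1, 0.1, -0.1]
finger_gap: 0.0298
finger_force: 0.0
```

Run:
```python
from h import *
o=manip.observe(); print(o["ee_pos"],o["orientation"],o["finger_gap"],uv(o["ee_pos"]))
p,d,m=cam("side"); W=world(d,m);u,v=uv(W)
q=(abs(v-.13)<.02)&(u<-.012)&(u>-.1)&(W[...,2]>.14)&(W[...,2]<.185)&(d>0); print(q.sum(),[np.percentile(a[q],[2,50,98]).round(4) for a in(u,v,W[...,2])])
q=(abs(v-.13)<.05)&(u<-.04)&(u>-.1)&(W[...,2]>.185)&(d>0); print(q.sum(),[np.percentile(a[q],[1,2,50,98]).round(4) for a in(u,v,W[...,2])])
```

```text
[0.47713008 0.12499296 0.20122725] [-4.16092070e-02  9.99132389e-01 -4.18452578e-04 -1.72254251e-03] 0.0298497732591483 (np.float64(-0.07244424431926404), np.float64(0.1312475904843))
144 [array([-0.0852, -0.0532, -0.0133]), array([0.1195, 0.1249, 0.1345]), array([0.153 , 0.1604, 0.175 ])]
3051 [array([-0.0993, -0.0987, -0.0775, -0.0434]), array([0.0825, 0.0854, 0.0996, 0.1476]), array([0.2305, 0.2355, 0.407 , 0.509 ])]
```

Call:
carry_out --commands "2 0 -30 0 0 0 0.3; 2 0 -60 0 0 0 0.3; 2 0 -83 0 0 0 0.3; 2 0 -83 0 0 0 0.3; 2 0 -83 0 0 0 1; 2 0 -83 0 0 0 1; 2 0 -83 0 0 0 1; 2 0 -83 0 0 0 1; 2 0 -83 0 0 0 1"

```text
clock: 16.8
ee_pos: [0.4794, 0.1254, 0.1202]
orientation: [-0.041, 0.999, 0.0, -0.001]
wrist_force: [-3.1, 1.2, -2.2]
finger_gap: 0.0108
finger_force: 58.7
```

Call:
carry_out --commands "0.5 0 6 0 0 0 1; 2 0 11 0 0 0 1; 3.5 0.3 16 0 0 0 1; 5.5 0.4 21 0 0 0 1; 8 0.6 25 0 0 0 1; 10.5 0.8 29 0 0 0 1; 13.5 1.1 33 0 0 0 1; 17 1.4 37 0 0 0 1; 20.5 1.6 40.5 0 0 0 1; 20.5 1.6 40.5 0 0 0 1"

```text
clock: 17.63
ee_pos: [0.5007, 0.1271, 0.1606]
orientation: [-0.041, 0.999, 0.0, -0.001]
wrist_force: [-1.6, 1.3, -10.6]
finger_gap: 0.0108
finger_force: 63.5
```

Run:
```python
from h import *
o=manip.observe(); print(o["ee_pos"],o["finger_gap"],o["wrist_force"],uv(o["ee_pos"]))
p,d,m=cam("side"); W=world(d,m);u,v=uv(W)
for z in np.arange(.15,.23,.01):
    q=(abs(v-.13)<.015)&(u<-.01)&(u>-.1)&(abs(W[...,2]-z)<.005)&(d>0)&(p.mean(-1)>70)
    if q.sum()>2: print(round(z,2),q.sum(),np.percentile(u[q],[2,50,98]).round(3))
```

```text
[0.50069848 0.12706688 0.16061924] 0.01084349417162912 [ -1.55871322   1.30201171 -10.55682637] (np.float64(-0.04878539363520972), np.float64(0.13141840434413096))
0.15 7 [-0.014 -0.012 -0.011]
0.16 15 [-0.021 -0.015 -0.011]
0.17 19 [-0.031 -0.024 -0.015]
0.18 24 [-0.056 -0.035 -0.027]
0.19 18 [-0.059 -0.055 -0.048]
0.2 14 [-0.06  -0.058 -0.055]
0.21 28 [-0.065 -0.058 -0.038]
0.22 7 [-0.059 -0.057 -0.055]
```

Call:
carry_out --commands "0 0 0 0 0 0 0.3; 0 0 0 0 0 0 0.3; 0 0 0 0 0 0 0.3; 0 0 35 0 0 0 0.3; 0 0 70 0 0 0 0.3; 0 0 90 0 0 0 0.3; -27 -2 90 0 0 0 1; -53 -4 90 0 0 0 1; -53 -4 90 0 0 0 1; -53 -4 55 0 0 0 1; -53 -4 18 0 0 0 1; -53 -4 18 0 0 0 1; -43 -3.5 18 0 0 0 1; -33 -2.5 18 0 0 0 1; -23 -2 18 0 0 0 1; -13 -1 18 0 0 0 1; -3 0 18 0 0 0 1; 6 0.5 18 0 0 0 1; 13 1 18 0 0 0 1; 20 1.6 18 0 0 0 1"

```text
clock: 19.35
ee_pos: [0.5221, 0.1285, 0.1801]
orientation: [-0.041, 0.999, -0.0, 0.001]
wrist_force: [-0.8, -1.0, 0.5]
finger_gap: -0.0006
finger_force: 0.6
```

Call:
carry_out --commands "3 0 0 0 0 0 1; 6 0.5 0 0 0 0 1; 7 0.5 0 0 0 0 1; 7 0.5 0 0 0 0 1"

```text
clock: 19.68
ee_pos: [0.5239, 0.1285, 0.1789]
orientation: [-0.041, 0.999, -0.001, -0.004]
wrist_force: [-9.9, -1.1, 7.0]
finger_gap: 0.0001
finger_force: 5.1
```

Call:
carry_out --commands "2 0 0 0 0 0 1; 2 0 0 0 0 0 1; -15 -1 0 0 0 0 1; -50 -4 10 0 0 0 1; -90 -8 20 0 0 0 1; -120 -9 40 0 0 0 1; -120 -9 60 0 0 0 1; -120 -9 60 0 0 0 1; -120 -9 60 0 0 0 1"

```text
clock: 20.43
ee_pos: [0.4085, 0.1202, 0.2396]
orientation: [-0.041, 0.999, 0.0, 0.002]
wrist_force: [0.0, -0.2, -1.0]
finger_gap: 0.0001
finger_force: 0.0
```

Run:
```python
from h import *
o=manip.observe(); print(o["ee_pos"],o["wrist_force"],o["clock"])
p,d,m=cam("side"); W=world(d,m);u,v=uv(W)
for v0 in(.131,-.099):
  for z in np.arange(.15,.24,.01):
    q=(abs(v-v0)<.015)&(u<.0)&(u>-.1)&(abs(W[...,2]-z)<.005)&(d>0)
    if q.sum()>2: print(v0,round(z,2),q.sum(),np.percentile(u[q],[2,50,98]).round(3))
h=cv2.cvtColor(p,cv2.COLOR_BGR2HSV)
y=(h[...,0]>12)&(h[...,0]<35)&(h[...,1]>100)&(h[...,2]>70)&(u<-.008)&(u>-.16)&(W[...,2]>.09)&(W[...,2]<.22)&(abs(v+.1)<.05)&(d>0)
print(y.sum(),[np.percentile(a[y],[1,50,99]).round(4) for a in(u,v,W[...,2])])
```

```text
[0.40851501 0.12022945 0.23959735] [ 0.02728785 -0.21014322 -1.02019066] 20.4333
0.131 0.15 21 [-0.015 -0.009 -0.001]
0.131 0.16 34 [-0.015 -0.011 -0.001]
0.131 0.17 28 [-0.014 -0.009 -0.   ]
0.131 0.18 27 [-0.014 -0.009 -0.   ]
0.131 0.19 17 [-0.014 -0.011 -0.   ]
0.131 0.2 15 [-0.013 -0.012 -0.008]
0.131 0.21 18 [-0.014 -0.012 -0.007]
0.131 0.22 16 [-0.014 -0.012 -0.007]
0.131 0.23 24 [-0.014 -0.007 -0.   ]
-0.099 0.15 36 [-0.031 -0.011 -0.002]
-0.099 0.16 188 [-0.086 -0.029 -0.001]
-0.099 0.17 123 [-0.085 -0.053 -0.001]
-0.099 0.18 40 [-0.084 -0.002 -0.   ]
-0.099 0.19 4 [-0.001 -0.001 -0.   ]
568 [array([-0.0651, -0.0547, -0.0409]), array([-0.1367, -0.1158, -0.0741]), array([0.1081, 0.1375, 0.1716])]
```

The left hook is upright, with constant u up its whole height. The roll hangs still on the right hook and the arm is clear, so I'm handing in.

```bash
python3 -c "from h import *; print(manip.sign_off())"
```

```text
the job is handed in; nothing more can be done
None
```

The job is handed in, with no verdict shown: the right hook is down with the roll hanging on it, the left hook is folded flat against the shelf edge, and the arm is clear, all checked by camera measurement at about 20 s of the 67 s allowed.

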